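# Gauge a wooden strip against the flip stop of a cut-off jig

### The arm

A 6-joint arm with a two-finger parallel gripper is mounted at the origin on the work surface. World frame = base frame: x ahead of the robot, y to its left, z up, the work surface at z = 0. Lengths are in m, angles in degrees, forces in N, time in s.
With the tool pointing down it reaches from about 0.25 to 0.725 m from the base axis. Payload 9.7 kg.
Tool frame: the origin (TCP) lies midway between the tips of the shut fingers; the grasp point (between the pads) lies 19 mm behind it; z points along the fingers, y is the line along which they close (so a half turn about z gives the same grasp; the last joint's range is limited). The gripper opens to 85 mm and grips with 20 to 120 N. Pads are 22 mm wide; open, the fingers measure 114 mm over their backs; the gripper's body (76 mm by 85 mm) begins 54 mm behind the grasp point. The pads swing forward as they close: fully open they stand 13 mm farther back than shut.
Start: joints at [0, 4.979, 10.078, 95.1, 0, 90], TCP at [0.55, -0, 0.231] pointing down, gripper open.
Joint ranges: [-179.16, 179.16], [-48.56, 103.87], [-65.8, 70.77], [-126.05, 130.52], [-82.76, 87.17], [-180, 180]. Speed limits (degrees/s): [127.2, 127.2, 147.25, 180, 180, 180].

### API

Orientations are given as [roll, pitch, yaw] about the fixed x, y, z axes, in that order (R = Rz(yaw) Ry(pitch) Rx(roll)).
In Python, from workcell import * gives the robot as it stands.
- The arm moves only by the tool servo_tool, never from a script. Its argument "moves" is a list of rows, each a list of 4 numbers: the shift along the world's x, y, z in shares of 60 cm (1.0 is 60 cm), then the turn about the world's z in a scale on which 1.0 is 2 rad. A call has 1 to 20 rows; each row is the pose to reach, as a shift and turn from the pose commanded when the call began; what a row does not reach only later rows make up. A row lasts 1/12 s, in which the tool goes at most 41.7 mm and 7.16 degrees, less where a joint would pass 70% of its speed; a pose out of reach is approached as far as the arm can. Shift and turn numbers lie between -1 and 1, and a call with a number outside is refused. A call with a gripper value outside its range is refused whole. "claw" is the closure, from 0 (fully open) to 1 (shut), set as the call begins (left out, the last holds). The fingers move at their own pace and stop on an object; "force" is the grip in N (left out, the last holds). Time passes only in rows, so rows that repeat a pose let the fingers close. It gives the time, the measured TCP pose, the force, the opening and the grip force at its end, in the units of the state.
- get_obs(): the state, without advancing time (a new reading comes with each control period).
- camera(name): name is "scene" or "side" or "wrist"; returns the picture (420x560x3 uint8, red, green, blue); there is no depth.
- get_calibration(name): a dict with "fx", "fy", "cx", "cy" (pixels), "k1" (the pictures are not rectified: a ray, as slopes to the right and down, at radius r is drawn at 1 + k1 r^2 times it, then the intrinsics apply), "rvec" (rotation vector, rad) and "tvec" (3), from world to camera coordinates, as OpenCV has them; the wrist camera has in their place "tool_from_camera" (4x4, takes a point from camera to tool coordinates, whose origin is the TCP and whose axes are the flange's). Camera axes: x right, y down, z forward; pixel columns grow to the right and rows downward; lengths in m; the calibration is good to about 2 mm. A picture is of the moment at which its call begins: read the wrist's pose just before it. get_calibration takes no time and is no camera call.
- job_done(): hands the job in; it is judged then, once.
The state is a dict: "time": time; "q": joint angles; "qd": joint speeds; "joint_efforts": joint torques, N m; "ee_pos": TCP position; "tcp_rot": TCP orientation; "wrist_force": force on the tool from outside, world axes, zero at the start; "torque": the same for the moment, N m; "opening": finger opening in m; "grasp_force": force on a finger pad.
Only numpy, scipy, OpenCV 4.12 (cv2) and the standard library are available. Lean on these libraries where they do the work, as an engineer would, in place of code of your own. Each camera call takes 0.05 s, during which the arm holds its last target. There are 200 camera calls.

### The job

Get the strip on the cut-off jig ready for sawing: flip the stop on the jig's fence fully down, lay the long wooden strip flat on the jig's bed and press it gently up against both the fence and the lowered stop, then flip the stop fully up again, leaving the strip in place. The stop's clamp is only lightly nipped, so do not shove the stop along the fence, and leave everything else on the bench undisturbed.

Things in the scene. Friction and masses are not known exactly. Their poses are not given: they have to be found in the camera images.
- jig: Cut-off jig fixed to the bench: plywood bed 141 x 320 mm, top 18 mm above the bench, and along its rear a low aluminium fence, 26 mm deep, 18 mm high above the bed. Origin: on the bench, under the middle of its length; x from front edge (-85 mm) to fence (its face at x = +30 mm), y along the fence (ends at +-160 mm). A 3 mm saw kerf crosses bed and fence at y = -30 mm.
- stop_carriage: Grey block of the flip stop, clamped on the fence at jig y = 55 to 115 mm, its top 30 mm above the bed, 46 mm long, black thumbscrew at its back. Origin: on the bed's top, at the fence's face, in the gauge plane (the lowered arm's face towards -y). Axes as the jig's. A gauged strip has its end at y = 0 and long side at x = 0, lying at x < 0, y < 0. Over about 6 N it slips along the fence.
- stop_hinge (a point): Axis of the stop arm's hinge: parallel to the fence, 22 mm behind the fence's face and 41 mm above the bed, in the middle of the arm's 10 mm thickness (5 mm in +y from the gauge plane). Axes as the jig's. Two grey lugs beside the arm, tops 54 mm above the bed.
- stop_grip (a point): Pinching point of the finger peg, a round bar 10 mm across on the stop arm's free end, parallel to the hinge, sticking out 32 mm to +y from the arm (this point 28 mm in +y from the gauge plane). Arm down: 40 mm in front of the hinge (-x) and 12 mm above it; it swings with the arm on a 42 mm circle about the hinge, up and to the rear. Fingers in front of and behind the peg can carry it round.
- flip_stop (a joint): Angle of the stop arm, an aluminium L 10 mm thick: 0 = fully down on its rest, arm level over the fence, its toe (x = -24 to -4 mm of stop_carriage) hanging in front of the fence to 6 mm above the bed; grows as it swings up and back, 1.57 = upright, 1.9 = fully up, at the rear limit. Stiff hinge: stays where it is left; the peg needs 2 to 4 N.
- strip: The work: a long light-wood strip 28 x 180 x 36 mm (x, y, z), about 0.13 kg, lying on the bench to the right of the jig. Origin: centre of its underside; y along its length. Both ends are alike. It stands twice as high as the fence, so it can be gripped across its 28 mm by its upper half even when it lies at the fence.
- offcut: Bystander: short wood offcut 30 x 55 x 16 mm on the front right corner of the jig's bed. Origin: centre of its underside.
- back_saw: Bystander: small back saw with a wooden handle, 320 x 46 x 24 mm, lying along the front of the jig. Origin: underside, near its middle.
- glazed_pot: Bystander: small white glazed pot with a handle, 68 mm across, 60 mm high, behind the jig. Origin: centre of its underside.
- phone: Bystander: dark phone 72 x 148 x 8 mm lying behind the jig. Origin: centre of its underside.
- flat_pencil: Bystander: flat pencil 8 x 168 x 7 mm lying towards the front right. Origin: its middle, underside.
- sanding_block: Bystander: cork sanding block 56 x 96 x 30 mm behind, between strip and jig. Origin: centre of its underside.
- try_square: Bystander: try square, wooden stock 22 x 110 x 14 mm with a steel blade 155 mm long, at the rear right. Origin: underside of the stock's middle.
Things that resemble listed ones, but are neither listed nor needed, are in the scene too. There is more than one size of the strip; the one meant has the size given above.

How it is judged:
By the outcome, as a careful person would: the job done as asked, in the order asked, and still so for the second after the job is handed in, with the robot touching nothing.
It also fails if it takes over 72 s, if anything falls off the work surface, if the arm or the gripper's body presses on something with over 40 N, if the wrist force passes 120 N, or if a joint passes its speed limit or range.

## Working session

There is one attempt and no reset: what is moved stays moved. The work goes in short steps, Python scripts to look and compute and a tool call to move; the robot and the scene stay as the last step left them, time stands still between calls to the robot, and variables do not carry over. Pictures are saved under pics/ and viewed, at most 12 in all, crops included, and the job is handed in when it is done.

Besides the shell and the picture viewer there is one more tool, called as name([rows], argument=value, ...), one row to a line, values as JSON. servo_tool: Moves the arm, as the interface text tells. Its arguments: {"type":"object","properties":{"moves":{"type":"array","items":{"type":"array","items":{"type":"number"}}},"claw":{"type":"number"},"force":{"type":"number"}},"required":["moves"]}

```bash
mkdir -p pics
cat > h.py <<'E'
import numpy as np, cv2
from workcell import *
def cal(n):
    c=get_calibration(n); K=np.array([[c['fx'],0,c['cx']],[0,c['fy'],c['cy']],[0,0,1]]); 
    return c,K,np.array([c['k1'],0,0,0,0.])
def extr(n,obs=None):
    c,K,D=cal(n)
    if n!='wrist':
        return K,D,cv2.Rodrigues(np.array(c['rvec'],float))[0],np.array(c['tvec'],float).ravel()
    r,p,y=np.radians(obs['tcp_rot']);
    from scipy.spatial.transform import Rotation as R
    T=np.eye(4);T[:3,:3]=R.from_euler('xyz',[r,p,y]).as_matrix();T[:3,3]=obs['ee_pos']
    W=np.linalg.inv(T@np.array(c['tool_from_camera']))
    return K,D,W[:3,:3],W[:3,3]
def px2w(E,pts,z):
    K,D,R,t=E
    u=cv2.undistortPoints(np.array(pts,float).reshape(-1,1,2),K,D).reshape(-1,2)
    d=np.c_[u,np.ones(len(u))]@R; o=-R.T@t
    return o+d*((np.broadcast_to(z,len(u))-o[2])/d[:,2])[:,None]
def w2px(E,P):
    K,D,R,t=E
    return cv2.projectPoints(np.array(P,float).reshape(-1,1,3),cv2.Rodrigues(R)[0],t,K,D)[0].reshape(-1,2)
E
python3 - <<'E'
from h import *
o=get_obs();print({k:np.round(v,3) for k,v in o.items()})
for n in ['scene','side','wrist']:
    im=camera(n); cv2.imwrite(f'pics/{n}0.png',im[:,:,::-1])
    E=extr(n,o);print(n,-E[2].T@E[3],E[2][2])
E
```

```text
{'time': np.float64(0.0), 'q': array([-0.0000e+00,  5.0110e+00,  1.0033e+01,  9.5099e+01, -1.0000e-03,
        9.0001e+01]), 'qd': array([ 0.016, -0.069,  0.111, -0.04 , -0.096,  0.046]), 'joint_efforts': array([ 1.0000e-03, -5.2039e+01,  4.6480e+01,  1.6000e-02,  0.0000e+00,
       -0.0000e+00]), 'ee_pos': array([ 0.55 , -0.   ,  0.231]), 'tcp_rot': array([-1.79923e+02,  1.00000e-03,  8.99990e+01]), 'wrist_force': array([ 0.264, -0.263, -0.643]), 'torque': array([-0.017,  0.015, -0.004]), 'grasp_force': np.float64(0.0), 'opening': np.float64(0.085)}
scene [ 0.90117466 -0.74358922  1.02422929] [-0.31572744  0.5434848  -0.77777918]
side [0.47270627 0.68000473 0.82217897] [ 0.01499846 -0.72562667 -0.68792513]
wrist [0.55156388 0.07370158 0.37329552] [-3.59216328e-04 -2.93497290e-01 -9.55959838e-01]
```

View pics/scene0.png

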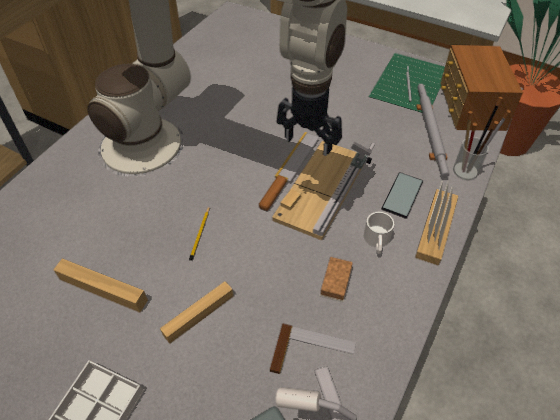

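View pics/side0.png

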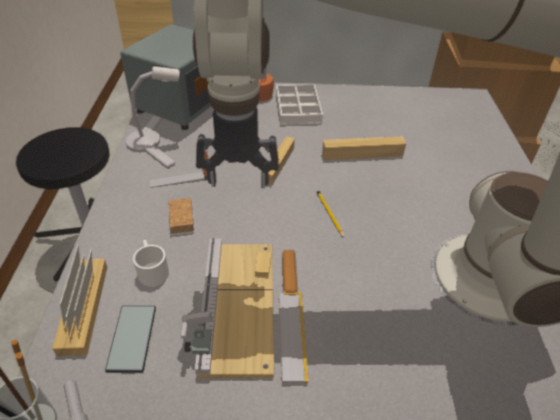

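The scene picture shows the jig at about (320,185) with the stop at (362,155), and two candidate strips at (100,284) and (198,311). In the side picture, the jig is at about (240,310) and the stop at (198,330). Next I'll zoom in.

Run:
```python
from h import *
a=cv2.imread('pics/scene0.png');b=cv2.imread('pics/side0.png')
f=lambda im,x,y,w,h:cv2.resize(im[y:y+h,x:x+w],(400,300),interpolation=cv2.INTER_CUBIC)
out=np.vstack([np.hstack([f(a,260,130,140,105),f(b,160,230,200,150)]),np.hstack([f(a,40,240,200,150),f(b,250,120,160,120)])])
cv2.imwrite('pics/z.png',out)
```

```text
(no output)
```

View pics/z.png

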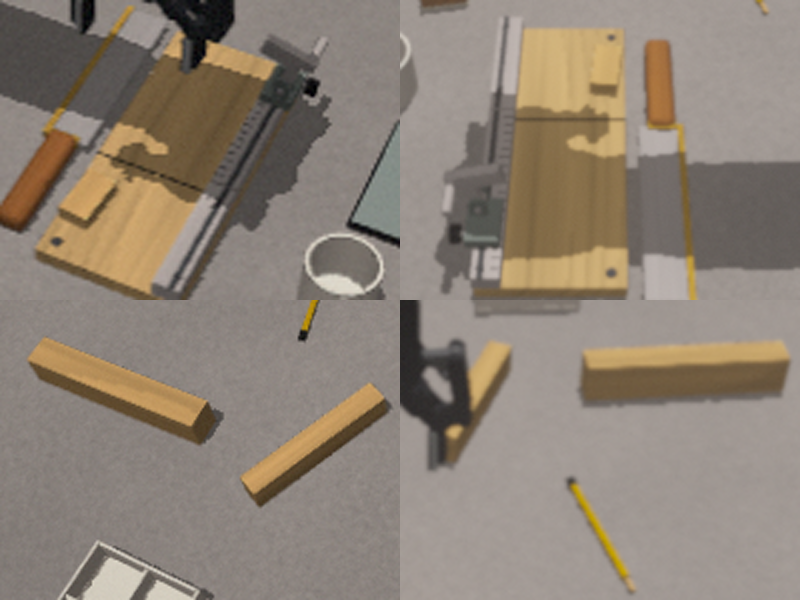

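Run:
```python
from h import *
S=extr('scene');D=extr('side')
np.set_printoptions(precision=4,suppress=True)
TL=lambda p:np.array(p)/[400/140]*1+[260,130]
TR=lambda p:(np.array(p)-[400,0])/2+[160,230]
BL=lambda p:(np.array(p)-[0,300])/2+[40,240]
BR=lambda p:(np.array(p)-[400,300])/2.5+[250,120]
print('side bed front corners',px2w(D,TR([[626,28],[627,289]]),.018), 'kerf front/ fence',px2w(D,TR([[626,120],[515,118]]),.018))
print('side fence-face foot/top', px2w(D,TR([[522,28],[503,290]]),.018),px2w(D,TR([[522,18],[503,247]]),.036))
print('scene front corner',px2w(S,TL([[38,252],[98,154],[176,38]]),.018))
print('A top scene',px2w(S,BL([[46,339],[212,402],[195,436],[30,360]]),.036))
print('B top scene',px2w(S,BL([[372,384],[387,403],[258,491],[243,481]]),.036))
print('A top side',px2w(D,BR([[583,352],[785,343],[788,362],[585,368]]),.036))
```

```text
side bed front corners [[ 0.4828 -0.0607  0.018 ]
 [ 0.4729  0.2598  0.018 ]] kerf front/ fence [[0.4791 0.0698 0.018 ]
 [0.5952 0.0718 0.018 ]]
side fence-face foot/top [[ 0.6015 -0.0558  0.018 ]
 [ 0.5848  0.265   0.018 ]] [[ 0.6002 -0.0546  0.036 ]
 [ 0.5873  0.2321  0.036 ]]
scene front corner [[ 0.4953 -0.0647  0.018 ]
 [ 0.4867  0.0653  0.018 ]
 [ 0.4814  0.2438  0.018 ]]
A top scene [[ 0.1208 -0.4326  0.036 ]
 [ 0.3531 -0.4     0.036 ]
 [ 0.3636 -0.444   0.036 ]
 [ 0.1251 -0.4645  0.036 ]]
B top scene [[ 0.4996 -0.2904  0.036 ]
 [ 0.528  -0.3031  0.036 ]
 [ 0.465  -0.4622  0.036 ]
 [ 0.4438 -0.4609  0.036 ]]
A top side [[ 0.3506 -0.4486  0.036 ]
 [ 0.1147 -0.4786  0.036 ]
 [ 0.1178 -0.4407  0.036 ]
 [ 0.3499 -0.4177  0.036 ]]
```

Strip B measures about 180 x 28 mm, so it is the right one; A is about 235 mm long. The jig is turned about +1.8°. I'll look at the stop from above with the wrist camera.

Units first: shifts go in shares of 60 cm and turns go in shares of 2 rad. So 16 cm / 60 = 0.2667, 14 cm / 60 = 0.2333.

servo_tool([
  [0.0133, 0.0583, 0.0067, 0],
  [0.0267, 0.1167, 0.0133, 0],
  [0.04, 0.175, 0.02, 0],
  [0.0533, 0.2333, 0.0267, 0],
  [0.0667, 0.2667, 0.0333, 0],
  [0.0667, 0.2667, 0.0333, 0],
  [0.0667, 0.2667, 0.0333, 0],
])

```text
time: 0.73
ee_pos: [0.59, 0.1611, 0.2506]
tcp_rot: [-179.9, 0.0, 90.1]
wrist_force: [-0.6, 0.1, 0.1]
opening: 0.0854
grasp_force: 0.0
```

Run:
```python
from h import *
import json
o=get_obs();im=camera('wrist');print(o['time'],o['ee_pos'],o['tcp_rot'])
json.dump({k:np.array(o[k]).tolist() for k in ('ee_pos','tcp_rot')},open('pics/w1.json','w'))
cv2.imwrite('pics/w1.png',im[:,:,::-1])
cv2.imwrite('pics/w1b.png',cv2.resize(im[:,:,::-1],(800,600),interpolation=cv2.INTER_CUBIC))
```

```text
0.7333 [0.59004233 0.16109354 0.25056385] [-1.79941874e+02  2.50138067e-02  9.01197639e+01]
```

View pics/w1b.png

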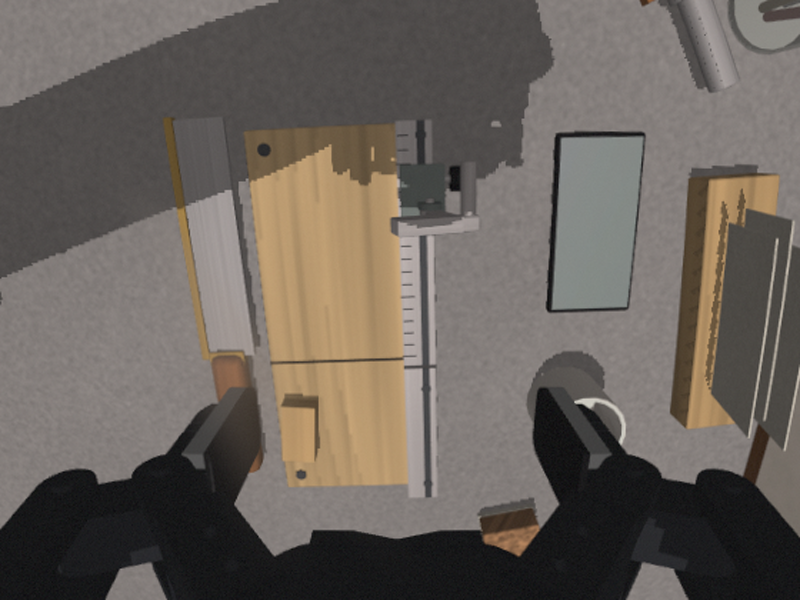

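The wrist picture shows the stop arm up. At the 800-wide scale, its peg runs from (469,163) to (467,215), its toe points to the front at (392,228), and the kerf is at y≈360. The bed's front corners are (246,132) and (289,487), and the fence-top ends are at y≈121 and 497.

```bash
cat > jig.py <<'E'
from h import *
import json
from scipy.optimize import least_squares
np.set_printoptions(precision=4,suppress=True)
o=json.load(open('pics/w1.json'));W=extr('wrist',o)
# jig xyz -> px(800)
m=[(-85,160,18,246,132),(-85,-160,18,289,487),(-85,-30,18,271,362),(30,160,36,397,122),(56,160,36,431,120),(30,-160,36,409,497),(56,-160,36,437,497),(56,-30,36,435,367)]
P=np.array([a[:3] for a in m])/1e3;q=(np.array([a[3:] for a in m])+.5)/(800/560)-.5
def J(v,P):
    c,s=np.cos(v[2]),np.sin(v[2]);P=np.array(P,float)
    return np.c_[v[0]+c*P[:,0]-s*P[:,1],v[1]+s*P[:,0]+c*P[:,1],P[:,2]]
r=least_squares(lambda v:(w2px(W,J(v,P))-q).ravel(),[.563,.1,.03])
v=r.x
if __name__=='__main__':
    print('jig',v,np.degrees(v[2]));print(r.fun.reshape(-1,2))
    f=lambda p,z:px2w(W,[(np.array(p)+.5)/(800/560)-.5],z)[0]
    inv=lambda p:(np.array([[np.cos(v[2]),np.sin(v[2])],[-np.sin(v[2]),np.cos(v[2])]])@(p[:2]-v[:2]))
    # peg centreline at z=.093+-; arm rearmost; toe; carriage top z=.048
    for n,p,z in [('peg+y',(469,163),.096),('peg arm end',(467,216),.096),('toe tip top -y side',(393,236),.105),('toe tip +y top',(392,219),.11),('arm right -y',(478,229),.096),('arm right +y',(478,216),.096),('carr top left +y',(399,165),.048),('carr front',(399,213),.048)]:
        print(n,f(p,z),inv(f(p,z)))
    print('front edge dir etc kerf@fence',inv(f((405,359),.018)), inv(f((397,122),.036)))
E
python3 jig.py
```

```text
jig [0.5678 0.1001 0.0383] 2.1943182973928814
[[-1.461  -0.8995]
 [-0.885   0.647 ]
 [ 0.0938  0.688 ]
 [-0.4728 -0.1881]
 [ 1.3575  0.302 ]
 [-0.0425  0.5493]
 [ 0.3343 -0.1032]
 [ 0.9205 -0.295 ]]
peg+y [0.6355 0.2333 0.096 ] [0.0728 0.1305]
peg arm end [0.6356 0.2014 0.096 ] [0.0717 0.0986]
toe tip top -y side [0.5898 0.1901 0.105 ] [0.0254 0.0891]
toe tip +y top [0.5892 0.201  0.11  ] [0.0253 0.1   ]
arm right -y [0.6429 0.1934 0.096 ] [0.0786 0.0903]
arm right +y [0.6425 0.2014 0.096 ] [0.0786 0.0984]
carr top left +y [0.5936 0.2314 0.048 ] [0.0308 0.1302]
carr front [0.5937 0.1979 0.048 ] [0.0297 0.0968]
front edge dir etc kerf@fence [ 0.0306 -0.0302] [0.0305 0.1598]
```

Gauge plane at jig y≈89 mm, which fits the peg and toe. I'll move above the peg with the fingers partly closed.

In the tool's units: -11.5 cm / 60 = -0.1917, -9 cm / 60 = -0.15, 0.038 rad / 2 = 0.019.

servo_tool([
  [0.0267, 0.0333, -0.0333, 0.019],
  [0.0533, 0.0667, -0.0667, 0.019],
  [0.08, 0.1, -0.1, 0.019],
  [0.08, 0.1, -0.15, 0.019],
  [0.08, 0.1, -0.1917, 0.019],
  [0.08, 0.1, -0.1917, 0.019],
  [0.08, 0.1, -0.1917, 0.019],
  [0.08, 0.1, -0.1917, 0.019],
  [0.08, 0.1, -0.1917, 0.019],
], claw=0.74, force=20)

```text
time: 1.53
ee_pos: [0.6388, 0.2196, 0.1392]
tcp_rot: [179.8, -0.1, 92.1]
wrist_force: [0.1, 1.1, -0.0]
opening: 0.0219
grasp_force: 0.0
```

Run:
```python
from h import *
import json
o=get_obs();im=camera('wrist');s=camera('side');c=camera('scene')
print(o['ee_pos'],o['opening'])
json.dump({k:np.array(o[k]).tolist() for k in ('ee_pos','tcp_rot')},open('pics/w2.json','w'))
cv2.imwrite('pics/w2.png',im[:,:,::-1])
a=cv2.resize(im[:,:,::-1],(480,360))
b=cv2.resize(s[290:390,140:270,::-1],(320,246),interpolation=cv2.INTER_CUBIC)
d=cv2.resize(c[110:210,290:420,::-1],(320,246),interpolation=cv2.INTER_CUBIC)
out=np.zeros((500,800,3),np.uint8);out[:360,:480]=a;out[:246,480:]=b;out[246:492,480:]=d
cv2.imwrite('pics/w2b.png',out)
```

```text
[0.63883136 0.21956593 0.13919633] 0.02193005339940695
```

View pics/w2b.png

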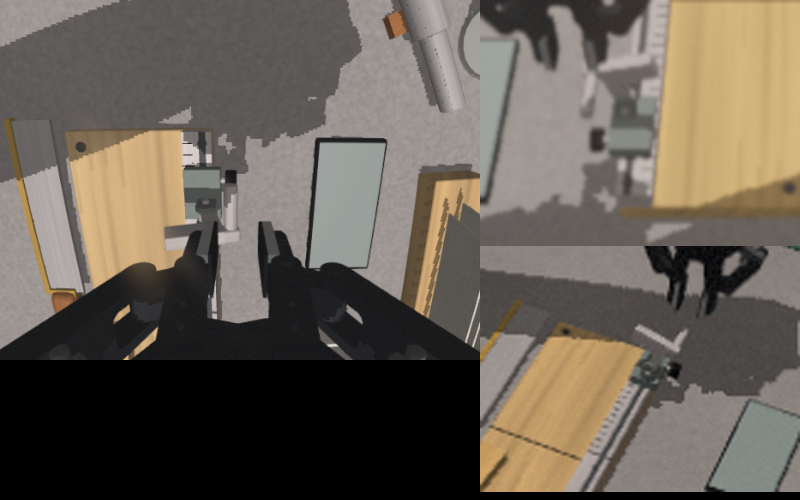

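The wrist picture (480-wide panel) shows the peg from (231,172) to (231,230) and the fingers at x≈215 and 262, still too high to touch. I'll triangulate the peg from both wrist views.

Run:
```python
from jig import *
W2=extr('wrist',json.load(open('pics/w2.json')))
A=np.array([(469,163),(467,215)])*.7
B=np.array([(231,180),(230,231)])*560/480
for z in (.085,.09,.095,.1): print(z,px2w(W,A,z)[:,:2].ravel(),px2w(W2,B,z)[:,:2].ravel())
print('tcp',w2px(W2,[[.6388,.2196,.1392]])*480/560, 'pred peg', w2px(W2,J(v,[[.0764,.099,.093],[.0764,.131,.093]]))*480/560,J(v,[[.0764,.117,.093]]))
```

```text
0.085 [0.6373 0.233  0.6373 0.2006] [0.6355 0.2349 0.6359 0.1943]
0.09 [0.6365 0.233  0.6366 0.2011] [0.6355 0.2363 0.636  0.1968]
0.095 [0.6358 0.2331 0.6359 0.2017] [0.6355 0.2378 0.636  0.1993]
0.1 [0.635  0.2331 0.6351 0.2023] [0.6356 0.2393 0.636  0.2018]
tcp [[234.4676 234.1505]] pred peg [[236.0456 226.7527]
 [235.9262 184.8391]] [[0.6396 0.2199 0.093 ]]
```

In the tool's units: -5.6 cm / 60 = -0.0933, -5 cm / 60 = -0.0833.

servo_tool([
  [-0.0042, 0.0017, -0.025, 0],
  [-0.0042, 0.0017, -0.05, 0],
  [-0.0042, 0.0017, -0.0667, 0],
  [-0.0042, 0.0017, -0.0833, 0],
  [-0.0042, 0.0017, -0.0933, 0],
  [-0.0042, 0.0017, -0.0933, 0],
])

```text
time: 2.18
ee_pos: [0.635, 0.2208, 0.0789]
tcp_rot: [-179.9, 0.0, 92.2]
wrist_force: [-0.6, -0.4, -0.5]
opening: 0.0229
grasp_force: 0.0
```

Cage the peg and swing it forward, following the circle.

In the tool's units: -4.2 cm / 60 = -0.07, -3.2 cm / 60 = -0.0533.

servo_tool([
  [0, 0, 0, 0],
  [0, 0, 0.0017, 0],
  [-0.0083, 0, 0.0067, 0],
  [-0.0167, -0.0008, 0.0108, 0],
  [-0.025, -0.0008, 0.0133, 0],
  [-0.035, -0.0017, 0.015, 0],
  [-0.0442, -0.0017, 0.015, 0],
  [-0.0533, -0.0017, 0.0142, 0],
  [-0.0617, -0.0025, 0.0117, 0],
  [-0.07, -0.0025, 0.0083, 0],
  [-0.07, -0.0025, 0.0083, 0],
], claw=0.81)

```text
time: 3.1
ee_pos: [0.592, 0.2194, 0.0845]
tcp_rot: [-179.9, 0.0, 92.2]
wrist_force: [-0.7, -0.1, 0.7]
opening: 0.0161
grasp_force: 0.0
```

In the tool's units: -1.7 cm / 60 = -0.0283, -1.4 cm / 60 = -0.0233.

servo_tool([
  [-0.0083, 0, -0.005, 0],
  [-0.0158, -0.0008, -0.01, 0],
  [-0.0225, -0.0008, -0.0167, 0],
  [-0.0283, -0.0008, -0.0233, 0],
  [-0.0283, -0.0008, -0.0233, 0],
])

```text
time: 3.52
ee_pos: [0.5754, 0.2188, 0.07]
tcp_rot: [-179.9, 0.0, 92.2]
wrist_force: [0.2, -0.4, -0.8]
opening: 0.0158
grasp_force: 0.2
```

Run:
```python
from h import *
import json
o=get_obs();im=camera('wrist');s=camera('side');c=camera('scene')
print(o['ee_pos'],o['opening'],o['wrist_force'])
cv2.imwrite('pics/side3.png',s[:,:,::-1])
a=cv2.resize(im[:,:,::-1],(480,360))
b=cv2.resize(s[290:390,140:270,::-1],(320,246),interpolation=cv2.INTER_CUBIC)
d=cv2.resize(c[110:210,290:420,::-1],(320,246),interpolation=cv2.INTER_CUBIC)
out=np.zeros((500,800,3),np.uint8);out[:360,:480]=a;out[:246,480:]=b;out[246:492,480:]=d
cv2.imwrite('pics/w3b.png',out)
```

```text
[0.57535013 0.2188338  0.07004783] 0.01584139839500778 [ 0.23175943 -0.39394125 -0.75621203]
```

View pics/w3b.png

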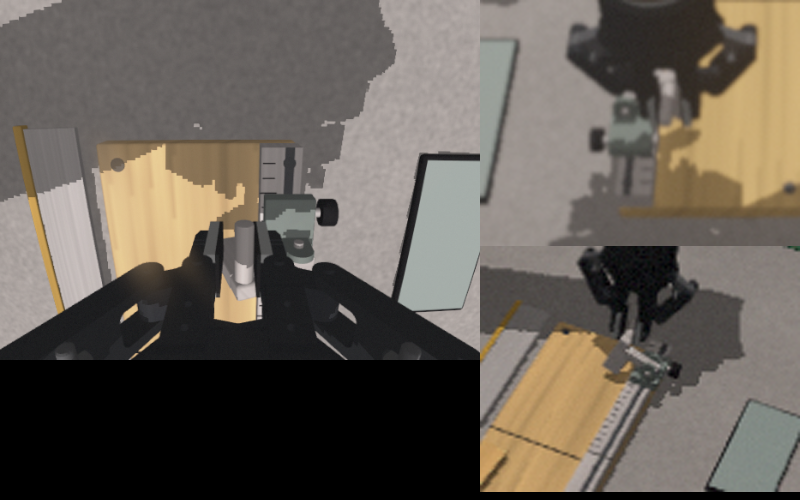

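The peg sits between the fingers at (244,250) in the wrist panel and the arm is most of the way down. I'll go a bit further, then press from above with shut fingers.

In the tool's units: -0.8 cm / 60 = -0.0133, -0.4 cm / 60 = -0.0067.

servo_tool([
  [-0.0033, 0, -0.0067, 0],
  [-0.0067, 0, -0.0133, 0],
  [-0.0067, 0, -0.0133, 0],
])

```text
time: 3.92
ee_pos: [0.5722, 0.219, 0.0624]
tcp_rot: [-180.0, 0.0, 92.2]
wrist_force: [2.1, -0.4, -2.0]
opening: 0.0161
grasp_force: 1.3
```

In the tool's units: 4.2 cm / 60 = 0.07, 2 cm / 60 = 0.0333.

servo_tool([
  [0.0017, 0, 0.0333, 0],
  [0.0017, 0, 0.07, 0],
  [0.0017, 0, 0.07, 0],
])

```text
time: 4.17
ee_pos: [0.5747, 0.2195, 0.1092]
tcp_rot: [179.8, -0.1, 92.2]
wrist_force: [0.3, -0.5, 1.3]
opening: 0.0162
grasp_force: 0.0
```

In the tool's units: -1.8 cm / 60 = -0.03, -1 cm / 60 = -0.0167.

servo_tool([
  [0, 0, 0, 0],
  [0, 0, 0, 0],
  [0, 0, -0.0167, 0],
  [0, 0, -0.03, 0],
  [0, 0, -0.03, 0],
], claw=1)

```text
time: 4.58
ee_pos: [0.5721, 0.2186, 0.0839]
tcp_rot: [-179.8, 0.1, 92.2]
wrist_force: [-0.6, -0.8, 0.0]
opening: 0.0002
grasp_force: 0.0
```

servo_tool([
  [0, 0, -0.0033, 0],
  [0, 0, -0.0067, 0],
  [0, 0, -0.01, 0],
  [0, 0, -0.0133, 0],
  [0, 0, -0.015, 0],
  [0, 0, -0.015, 0],
])

```text
time: 5.08
ee_pos: [0.5734, 0.219, 0.0782]
tcp_rot: [-180.0, -0.0, 92.2]
wrist_force: [-1.6, -0.2, 1.0]
opening: 0.0001
grasp_force: 0.8
```

In the tool's units: -0.2 cm / 60 = -0.0033, -0.1 cm / 60 = -0.0017.

servo_tool([
  [0, 0, -0.0017, 0],
  [0, 0, -0.0033, 0],
  [0, 0, -0.0033, 0],
])

```text
time: 5.33
ee_pos: [0.5735, 0.219, 0.0761]
tcp_rot: [-180.0, -0.0, 92.2]
wrist_force: [-1.6, -0.2, 2.9]
opening: 0.0001
grasp_force: 1.3
```

servo_tool([
  [0, 0, -0.0017, 0],
  [0, 0, -0.0017, 0],
])

```text
time: 5.5
ee_pos: [0.5736, 0.2191, 0.0758]
tcp_rot: [180.0, -0.0, 92.2]
wrist_force: [-3.6, -0.3, 5.8]
opening: -0.0001
grasp_force: 2.8
```

In the tool's units: -0.1 cm / 60 = -0.0017.

servo_tool([
  [0, 0, -0.0017, 0],
  [0, 0, -0.0017, 0],
])

```text
time: 5.67
ee_pos: [0.5736, 0.2192, 0.0756]
tcp_rot: [179.9, -0.0, 92.2]
wrist_force: [-6.2, -1.1, 10.2]
opening: 0.0001
grasp_force: 5.2
```

The stop has bottomed out: z stays constant and the force is 10 N. Now over to the strip.

In the tool's units: -59.5 cm / 60 = -0.9917, 12.6 cm / 60 = 0.21, -0.387 rad / 2 = -0.1935.

servo_tool([
  [0, 0, 0.05, 0],
  [0, 0, 0.1167, 0],
  [-0.005, -0.0333, 0.1667, 0],
  [-0.015, -0.1, 0.21, -0.05],
  [-0.025, -0.1667, 0.21, -0.1],
  [-0.035, -0.2333, 0.21, -0.15],
  [-0.045, -0.3, 0.21, -0.1935],
  [-0.055, -0.3667, 0.21, -0.1935],
  [-0.065, -0.4333, 0.21, -0.1935],
  [-0.075, -0.5, 0.21, -0.1935],
  [-0.085, -0.5667, 0.21, -0.1935],
  [-0.095, -0.6333, 0.21, -0.1935],
  [-0.105, -0.7, 0.21, -0.1935],
  [-0.115, -0.7667, 0.21, -0.1935],
  [-0.125, -0.8333, 0.21, -0.1935],
  [-0.135, -0.9, 0.21, -0.1935],
  [-0.145, -0.9583, 0.21, -0.1935],
  [-0.15, -0.9917, 0.21, -0.1935],
  [-0.15, -0.9917, 0.21, -0.1935],
  [-0.15, -0.9917, 0.21, -0.1935],
], claw=0)

```text
time: 7.33
ee_pos: [0.4831, -0.3773, 0.1995]
tcp_rot: [-180.0, -0.0, 69.9]
wrist_force: [0.1, -0.4, 0.1]
opening: 0.0851
grasp_force: 0.0
```

Run:
```python
from h import *
import json
o=get_obs();im=camera('wrist');s=camera('side');c=camera('scene')
print(o['ee_pos'],o['tcp_rot'],o['opening'],o['wrist_force'])
json.dump({k:np.array(o[k]).tolist() for k in ('ee_pos','tcp_rot')},open('pics/w4.json','w'))
cv2.imwrite('pics/w4.png',im[:,:,::-1])
cv2.imwrite('pics/side4.png',s[:,:,::-1]);cv2.imwrite('pics/scene4.png',c[:,:,::-1])
a=cv2.resize(im[:,:,::-1],(480,360))
b=cv2.resize(s[290:390,140:270,::-1],(320,246),interpolation=cv2.INTER_CUBIC)
d=cv2.resize(c[110:210,290:420,::-1],(320,246),interpolation=cv2.INTER_CUBIC)
out=np.zeros((500,800,3),np.uint8);out[:360,:480]=a;out[:246,480:]=b;out[246:492,480:]=d
cv2.imwrite('pics/w4b.png',out)
```

```text
[ 0.48308962 -0.37726285  0.19947076] [-1.79961087e+02 -5.47563594e-03  6.98736425e+01] 0.08512497779880134 [ 0.14963708 -0.42867759  0.10909935]
```

View pics/w4b.png

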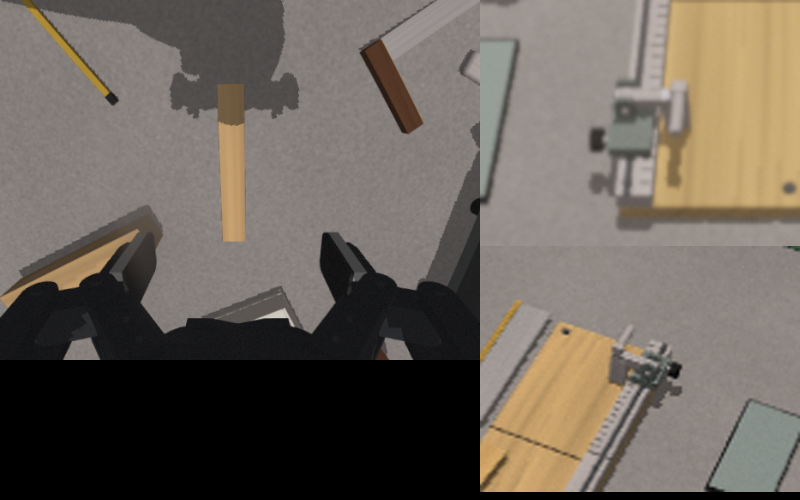

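The stop arm is now lying over the fence, fully down. In the wrist panel, the strip's top runs from (218..244,84) to (223..245,241). I'll compute its pose.

Run:
```python
from jig import *
W4=extr('wrist',json.load(open('pics/w4.json')))
p=px2w(W4,np.array([(218,84),(244.5,84),(245.5,241),(223,241)])*560/480,.036)
print(p); a=(p[0]+p[1])/2;b=(p[2]+p[3])/2
d=a-b;print('len',np.linalg.norm(d),'w',np.linalg.norm(p[1]-p[0]),np.linalg.norm(p[2]-p[3]),'ang',np.degrees(np.arctan2(d[1],d[0])),'c',(a+b)/2)
# jig gauge placement
c=J(v,[[.030-.014,.0887-.090,.018]]);print('target strip centre',c,'axis deg',90+np.degrees(v[2]))
# refined stop from scene/side later
```

```text
[[ 0.4959 -0.2901  0.036 ]
 [ 0.5213 -0.2994  0.036 ]
 [ 0.4621 -0.4682  0.036 ]
 [ 0.4367 -0.4589  0.036 ]]
len 0.17889094342261228 w 0.027117617412257388 0.027037904511472474 ang 70.67871951951166 c [ 0.479  -0.3791  0.036 ]
target strip centre [[0.5841 0.1002 0.018 ]] axis deg 92.19460323933406
```

In the tool's units: -18 cm / 60 = -0.3, -17.5 cm / 60 = -0.2917, 0.014 rad / 2 = 0.007.

servo_tool([
  [-0.0067, -0.0033, -0.05, 0.007],
  [-0.0067, -0.0033, -0.1083, 0.007],
  [-0.0067, -0.0033, -0.1667, 0.007],
  [-0.0067, -0.0033, -0.2167, 0.007],
  [-0.0067, -0.0033, -0.25, 0.007],
  [-0.0067, -0.0033, -0.275, 0.007],
  [-0.0067, -0.0033, -0.2917, 0.007],
  [-0.0067, -0.0033, -0.3, 0.007],
  [-0.0067, -0.0033, -0.3, 0.007],
])

```text
time: 8.23
ee_pos: [0.4796, -0.3772, 0.0198]
tcp_rot: [-180.0, -0.0, 70.9]
wrist_force: [1.6, 0.5, -0.2]
opening: 0.0853
grasp_force: 0.0
```

servo_tool([
  [0, 0, 0, 0],
  [0, 0, 0, 0],
  [0, 0, 0, 0],
  [0, 0, 0, 0],
  [0, 0, 0, 0],
  [0, 0, 0, 0],
  [0, 0, 0, 0],
  [0, 0, 0, 0],
], claw=1, force=40)

```text
time: 8.9
ee_pos: [0.4798, -0.3783, 0.0211]
tcp_rot: [179.9, 0.0, 70.8]
wrist_force: [-1.1, 1.2, 5.9]
opening: 0.0272
grasp_force: 41.7
```

Gripped at 27 mm opening with 42 N. Lift and carry.

In the tool's units: 47 cm / 60 = 0.7833, 46.4 cm / 60 = 0.7733, 0.375 rad / 2 = 0.1875.

servo_tool([
  [0, 0, 0.0167, 0],
  [0, 0, 0.05, 0],
  [0, 0, 0.1, 0],
  [0.005, 0.025, 0.1417, 0.01],
  [0.015, 0.075, 0.1667, 0.03],
  [0.025, 0.125, 0.1667, 0.05],
  [0.035, 0.175, 0.1667, 0.07],
  [0.045, 0.225, 0.1667, 0.09],
  [0.0567, 0.2833, 0.1667, 0.11],
  [0.0683, 0.3417, 0.1667, 0.13],
  [0.0817, 0.4, 0.1667, 0.15],
  [0.095, 0.4583, 0.1667, 0.165],
  [0.1083, 0.5167, 0.1667, 0.175],
  [0.1217, 0.575, 0.1667, 0.1875],
  [0.135, 0.6333, 0.1667, 0.1875],
  [0.1467, 0.6917, 0.1667, 0.1875],
  [0.1567, 0.7417, 0.1667, 0.1875],
  [0.1633, 0.7733, 0.1667, 0.1875],
  [0.1633, 0.7833, 0.1667, 0.1875],
  [0.1633, 0.7833, 0.1667, 0.1875],
])

```text
time: 10.57
ee_pos: [0.5773, 0.0933, 0.1203]
tcp_rot: [-180.0, -0.0, 92.4]
wrist_force: [-0.6, -0.7, -1.7]
opening: 0.027
grasp_force: 40.9
```

Run:
```python
from h import *
import json
o=get_obs();im=camera('wrist');s=camera('side');c=camera('scene')
print(o['ee_pos'],o['tcp_rot'],o['opening'],o['wrist_force'],o['grasp_force'])
json.dump({k:np.array(o[k]).tolist() for k in ('ee_pos','tcp_rot')},open('pics/w5.json','w'))
a=cv2.resize(im[:,:,::-1],(480,360))
b=cv2.resize(s[270:390,140:296,::-1],(320,246),interpolation=cv2.INTER_CUBIC)
d=cv2.resize(c[110:210,290:420,::-1],(320,246),interpolation=cv2.INTER_CUBIC)
out=np.zeros((500,800,3),np.uint8);out[:360,:480]=a;out[:246,480:]=b;out[246:492,480:]=d
cv2.imwrite('pics/w5b.png',out)
```

```text
[0.57729039 0.09333892 0.12025938] [-1.79964056e+02 -1.08607664e-03  9.24181263e+01] 0.027048565252966464 [-0.64678557 -0.73528726 -1.66321915] 40.859028697013855
```

View pics/w5b.png

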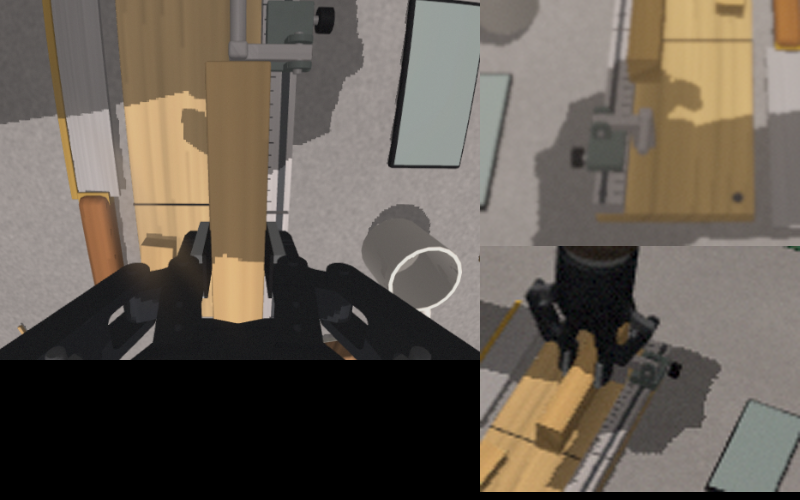

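The strip is held level. Its +y end's top edge is at (207..271,61) in the wrist panel, and the lowered arm's -y edge is at about (233..312, 60..70). I'll compute the clearances.

Run:
```python
from jig import *
W5=extr('wrist',json.load(open('pics/w5.json')))
s=560/480
inv=lambda p:(np.array([[np.cos(v[2]),np.sin(v[2])],[-np.sin(v[2]),np.cos(v[2])]])@(p[:,:2]-v[:2]).T).T
e=px2w(W5,np.array([(207,63),(271,61)])*s,.1365);print('strip end jig',inv(e),'w',np.linalg.norm(e[0]-e[1]))
print('tcp jig',inv(np.array([[.5773,.0933,.12]])))
print('arm -y edge',inv(px2w(W5,np.array([(232,60),(312,70)])*s,.064)))
print('kerf fence',inv(px2w(W5,np.array([(134,204),(288,211)])*s,[.018,.036])))
print('fence face top',inv(px2w(W5,np.array([(269,180),(271,140)])*s,.036)))
print('proj gauge',w2px(W5,J(v,[[.030,.0887,.064],[.010,.0887,.064]]))/s)
```

```text
strip end jig [[-0.0021  0.0799]
 [ 0.0245  0.0808]] w 0.026614099652219142
tcp jig [[ 0.0093 -0.0071]]
arm -y edge [[0.007  0.0894]
 [0.0598 0.0837]]
kerf fence [[-0.0851 -0.0295]
 [ 0.0545 -0.0282]]
fence face top [[ 0.0371 -0.0005]
 [ 0.0375  0.0328]]
proj gauge [[267.2281  61.3218]
 [236.6238  61.0904]]
```

servo_tool([
  [0, 0, -0.0333, 0],
  [0, 0, -0.0667, 0],
  [0, 0, -0.1, 0],
  [0, 0, -0.1167, 0],
  [0, 0, -0.1267, 0],
  [0, 0, -0.1317, 0],
  [0, 0, -0.1333, 0],
  [0, 0, -0.1333, 0],
])

```text
time: 11.38
ee_pos: [0.578, 0.0918, 0.0412]
tcp_rot: [179.9, -0.0, 92.3]
wrist_force: [0.0, 0.5, -0.6]
opening: 0.027
grasp_force: 40.8
```

In the tool's units: -0.1 cm / 60 = -0.0017.

servo_tool([
  [0, 0, -0.0017, 0],
  [0, 0, -0.0017, 0],
])

```text
time: 11.55
ee_pos: [0.5779, 0.0921, 0.04]
tcp_rot: [179.9, -0.0, 92.3]
wrist_force: [-0.3, -0.0, -2.3]
opening: 0.0271
grasp_force: 40.8
```

In the tool's units: -0.1 cm / 60 = -0.0017.

servo_tool([
  [0, 0, -0.0017, 0],
  [0, 0, -0.0017, 0],
])

```text
time: 11.72
ee_pos: [0.5779, 0.0921, 0.0391]
tcp_rot: [179.9, -0.0, 92.3]
wrist_force: [-1.0, -1.0, 3.2]
opening: 0.0272
grasp_force: 41.4
```

In the tool's units: -0.05 cm / 60 = -0.0008.

servo_tool([
  [0, 0, -0.0008, 0],
  [0, 0, -0.0008, 0],
])

```text
time: 11.88
ee_pos: [0.5779, 0.0921, 0.0391]
tcp_rot: [179.9, -0.0, 92.3]
wrist_force: [-2.7, -0.1, 6.8]
opening: 0.0271
grasp_force: 41.9
```

On the bed. Unload a bit, then slide towards the fence.

In the tool's units: 0.3 cm / 60 = 0.005, 0.2 cm / 60 = 0.0033.

servo_tool([
  [0, 0, 0.0008, 0],
  [0.0017, 0, 0.0008, 0],
  [0.0033, 0, 0.0008, 0],
  [0.005, 0, 0.0008, 0],
  [0.005, 0, 0.0008, 0],
])

```text
time: 12.3
ee_pos: [0.58, 0.0921, 0.0391]
tcp_rot: [-180.0, -0.0, 92.3]
wrist_force: [-6.0, 0.1, 9.0]
opening: 0.027
grasp_force: 42.2
```

In the tool's units: 0.15 cm / 60 = 0.0025, 0.1 cm / 60 = 0.0017.

servo_tool([
  [0.0008, 0, 0, 0],
  [0.0017, 0, 0, 0],
  [0.0025, 0, 0, 0],
  [0.0025, 0, 0, 0],
])

```text
time: 12.63
ee_pos: [0.5813, 0.0921, 0.0391]
tcp_rot: [-179.9, -0.0, 92.3]
wrist_force: [-7.5, 0.4, 10.7]
opening: 0.027
grasp_force: 42.2
```

In the tool's units: 0.1 cm / 60 = 0.0017, 0.05 cm / 60 = 0.0008.

servo_tool([
  [0.0008, 0, 0, 0],
  [0.0017, 0, 0, 0],
  [0.0017, 0, 0, 0],
])

```text
time: 12.88
ee_pos: [0.5813, 0.0921, 0.0391]
tcp_rot: [-179.8, -0.0, 92.3]
wrist_force: [-12.1, -0.3, 13.6]
opening: 0.0274
grasp_force: 42.5
```

Contact with the fence: x is stuck at 0.5813. I'll ease the loads before going towards the stop.

In the tool's units: 0.15 cm / 60 = 0.0025, -0.1 cm / 60 = -0.0017.

servo_tool([
  [-0.0008, 0, 0.0017, 0],
  [-0.0017, 0, 0.0025, 0],
  [-0.0017, 0, 0.0025, 0],
])

```text
time: 13.13
ee_pos: [0.5813, 0.0921, 0.0393]
tcp_rot: [-179.9, -0.0, 92.3]
wrist_force: [-5.7, -0.0, 0.2]
opening: 0.0268
grasp_force: 41.1
```

In the tool's units: 0.4 cm / 60 = 0.0067, 0.3 cm / 60 = 0.005.

servo_tool([
  [0, 0.0017, 0, 0],
  [0, 0.0033, 0, 0],
  [0, 0.005, 0, 0],
  [0, 0.0067, 0, 0],
  [0, 0.0067, 0, 0],
])

```text
time: 13.55
ee_pos: [0.5811, 0.0952, 0.0392]
tcp_rot: [-179.9, 0.1, 92.3]
wrist_force: [-5.6, -2.9, -0.1]
opening: 0.0269
grasp_force: 41.0
```

In the tool's units: 0.3 cm / 60 = 0.005, -0.05 cm / 60 = -0.0008.

servo_tool([
  [-0.0008, 0.0008, 0, 0],
  [-0.0008, 0.0017, 0, 0],
  [-0.001, 0.0033, 0, 0],
  [-0.0012, 0.005, 0, 0],
  [-0.0012, 0.005, 0, 0],
])

```text
time: 13.97
ee_pos: [0.581, 0.099, 0.0395]
tcp_rot: [-180.0, 0.0, 92.3]
wrist_force: [-4.3, -2.4, -2.4]
opening: 0.027
grasp_force: 40.8
```

In the tool's units: 0.1 cm / 60 = 0.0017, 0.05 cm / 60 = 0.0008.

servo_tool([
  [0, 0.0008, 0, 0],
  [0, 0.0017, 0, 0],
  [0, 0.0017, 0, 0],
])

```text
time: 14.22
ee_pos: [0.5809, 0.0999, 0.0395]
tcp_rot: [-179.9, 0.0, 92.3]
wrist_force: [-4.5, -3.6, -1.7]
opening: 0.0269
grasp_force: 40.8
```

In the tool's units: 0.05 cm / 60 = 0.0008, -0.03 cm / 60 = -0.0005.

servo_tool([
  [0, 0.0008, -0.0005, 0],
  [0, 0.0008, -0.0005, 0],
])

```text
time: 14.38
ee_pos: [0.5809, 0.1003, 0.0393]
tcp_rot: [-180.0, 0.0, 92.3]
wrist_force: [-5.4, -3.8, -0.2]
opening: 0.0274
grasp_force: 41.0
```

In the tool's units: 0.05 cm / 60 = 0.0008, -0.03 cm / 60 = -0.0005.

servo_tool([
  [-0.0005, 0.0008, 0, 0],
  [-0.0005, 0.0008, 0, 0],
])

```text
time: 14.55
ee_pos: [0.5809, 0.101, 0.0393]
tcp_rot: [-180.0, 0.0, 92.3]
wrist_force: [-4.3, -2.1, -2.3]
opening: 0.0268
grasp_force: 40.8
```

In the tool's units: 0.05 cm / 60 = 0.0008.

servo_tool([
  [0, 0.0008, 0, 0],
  [0, 0.0008, 0, 0],
])

```text
time: 14.72
ee_pos: [0.5809, 0.1015, 0.0394]
tcp_rot: [-180.0, 0.0, 92.3]
wrist_force: [-3.1, -1.7, -1.3]
opening: 0.0266
grasp_force: 40.8
```

In the tool's units: 0.05 cm / 60 = 0.0008.

servo_tool([
  [0, 0.0008, 0, 0],
  [0, 0.0008, 0, 0],
])

```text
time: 14.88
ee_pos: [0.5808, 0.102, 0.0394]
tcp_rot: [-180.0, 0.0, 92.3]
wrist_force: [-5.0, -3.9, -1.5]
opening: 0.027
grasp_force: 40.8
```

In the tool's units: 0.05 cm / 60 = 0.0008.

servo_tool([
  [0, 0.0008, 0, 0],
  [0, 0.0008, 0, 0],
])

```text
time: 15.05
ee_pos: [0.5808, 0.1023, 0.0394]
tcp_rot: [-180.0, 0.0, 92.3]
wrist_force: [-4.8, -3.3, -1.1]
opening: 0.0266
grasp_force: 40.8
```

In the tool's units: 0.03 cm / 60 = 0.0005.

servo_tool([
  [0, 0.0005, 0, 0],
  [0, 0.0005, 0, 0],
  [0, 0.0005, 0, 0],
])

```text
time: 15.3
ee_pos: [0.5808, 0.1023, 0.0394]
tcp_rot: [-180.0, 0.1, 92.3]
wrist_force: [-5.0, -5.9, -0.9]
opening: 0.027
grasp_force: 40.9
```

servo_tool([
  [-0.0003, 0.0005, 0, 0],
  [-0.0003, 0.0005, 0, 0],
  [-0.0003, 0.0005, 0, 0],
])

```text
time: 15.55
ee_pos: [0.5808, 0.1024, 0.0394]
tcp_rot: [-180.0, 0.1, 92.3]
wrist_force: [-3.4, -6.9, -1.2]
opening: 0.0271
grasp_force: 40.8
```

Run:
```python
from h import *
import json
o=get_obs();im=camera('wrist');s=camera('side')
print(o['ee_pos'],o['tcp_rot'],o['wrist_force'])
json.dump({k:np.array(o[k]).tolist() for k in ('ee_pos','tcp_rot')},open('pics/w6.json','w'))
a=cv2.resize(im[0:200,150:400,::-1],(500,400),interpolation=cv2.INTER_CUBIC)
b=cv2.resize(s[290:370,170:250,::-1],(300,300),interpolation=cv2.INTER_CUBIC)
out=np.zeros((400,800,3),np.uint8);out[:,:500]=a;out[:300,500:]=b
cv2.imwrite('pics/w6b.png',out)
```

```text
[0.58081075 0.10235088 0.03936737] [-1.79993502e+02  8.55909260e-02  9.22598990e+01] [-3.38730225 -6.92750678 -1.21096845]
```

View pics/w6b.png

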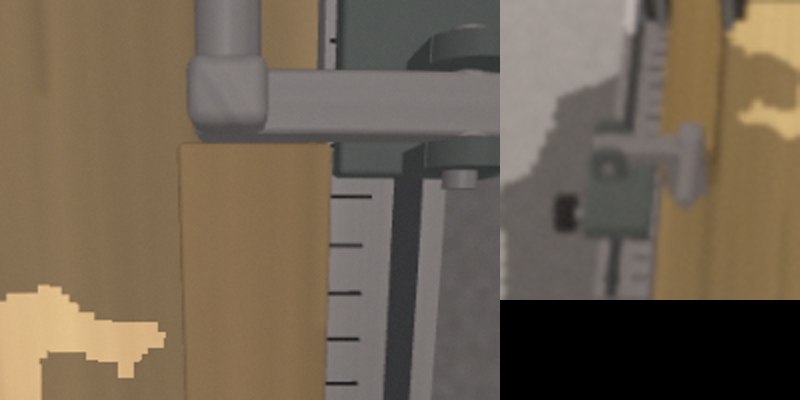

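The strip's end is at the arm and its long side at the fence; y has stuck at 0.1024. Relax the y preload, settle it onto the bed and release.

In the tool's units: -0.06 cm / 60 = -0.001, -0.04 cm / 60 = -0.0007.

servo_tool([
  [0, -0.0007, -0.0005, 0],
  [0, -0.001, -0.001, 0],
  [0, -0.001, -0.001, 0],
])

```text
time: 15.9
ee_pos: [0.5809, 0.1023, 0.0392]
tcp_rot: [180.0, 0.0, 92.3]
wrist_force: [-4.2, -4.2, 1.3]
opening: 0.0272
grasp_force: 41.2
```

servo_tool([
  [0, 0, 0, 0],
  [0, 0, 0, 0],
  [0, 0, 0, 0],
  [0, 0, 0, 0],
], claw=0.4, force=20)

```text
time: 16.23
ee_pos: [0.5814, 0.1028, 0.0393]
tcp_rot: [179.9, -0.0, 92.3]
wrist_force: [0.5, -1.0, -0.4]
opening: 0.0515
grasp_force: 0.0
```

servo_tool([
  [0, 0, 0.0333, 0],
  [0, 0, 0.0833, 0],
  [0, 0, 0.135, 0],
  [0, 0.0333, 0.15, 0],
  [-0.0033, 0.0833, 0.15, 0],
  [-0.0083, 0.1333, 0.15, 0],
  [-0.0117, 0.1833, 0.15, 0],
  [-0.0117, 0.1933, 0.15, 0],
  [-0.0117, 0.1933, 0.15, 0],
  [-0.0117, 0.1933, 0.15, 0],
], claw=0.4)

```text
time: 17.07
ee_pos: [0.5738, 0.2185, 0.1288]
tcp_rot: [180.0, 0.0, 92.3]
wrist_force: [-0.4, 0.6, -0.1]
opening: 0.0512
grasp_force: 0.0
```

Run:
```python
from jig import *
W6=extr('wrist',json.load(open('pics/w6.json')))
q=np.array([(195,30),(261,30),(188,100),(268,100)])/2+[150,0]
for z in (.066,.071,.076):print(z,px2w(W6,q,z)[:,:2].ravel())
o=get_obs();im=camera('wrist');c=camera('scene');s=camera('side')
print(o['time'],o['ee_pos'],o['wrist_force'])
json.dump({k:np.array(o[k]).tolist() for k in ('ee_pos','tcp_rot')},open('pics/w7.json','w'))
a=cv2.resize(im[:,:,::-1],(480,360))
b=cv2.resize(s[240:390,140:296,::-1],(320,308),interpolation=cv2.INTER_CUBIC)
d=cv2.resize(c[130:240,260:390,::-1],(320,270),interpolation=cv2.INTER_CUBIC)
out=np.zeros((600,800,3),np.uint8);out[:360,:480]=a;out[:308,480:]=b;out[308:578,480:]=d
cv2.imwrite('pics/w7b.png',out)
```

```text
0.066 [0.569  0.2055 0.5794 0.2059 0.5681 0.195  0.581  0.1955]
0.071 [0.5695 0.2042 0.5794 0.2046 0.5686 0.1942 0.5809 0.1947]
0.076 [0.5699 0.203  0.5794 0.2033 0.5691 0.1934 0.5809 0.1938]
17.0667 [0.5738 0.2185 0.1288] [-0.4358  0.5994 -0.073 ]
```

View pics/w7b.png

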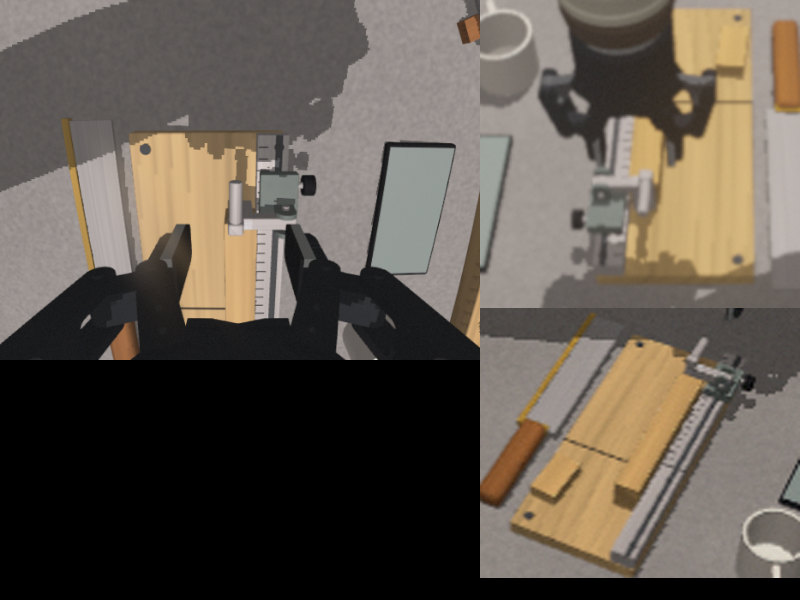

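The strip lies along the fence with its end at the stop, and the offcut is untouched. The peg is at x≈0.574. Descend with the fingers partly closed and pinch it.

In the tool's units: -6.9 cm / 60 = -0.115, -6.5 cm / 60 = -0.1083.

servo_tool([
  [0, 0.0017, 0, 0],
  [0, 0.0017, 0, 0],
  [0, 0.0017, 0, 0],
  [0, 0.0017, -0.0333, 0],
  [0, 0.0017, -0.0667, 0],
  [0, 0.0017, -0.0917, 0],
  [0, 0.0017, -0.1083, 0],
  [0, 0.0017, -0.115, 0],
  [0, 0.0017, -0.115, 0],
], claw=0.74)

```text
time: 17.97
ee_pos: [0.5734, 0.2192, 0.0592]
tcp_rot: [-179.9, 0.0, 92.3]
wrist_force: [0.6, -0.4, 0.2]
opening: 0.0221
grasp_force: 0.0
```

servo_tool([
  [0, 0, 0, 0],
  [0, 0, 0, 0],
  [0, 0, 0, 0],
], claw=0.9, force=20)

```text
time: 18.22
ee_pos: [0.5724, 0.2195, 0.0607]
tcp_rot: [-179.9, -0.0, 92.3]
wrist_force: [-9.0, 0.1, 2.4]
opening: 0.009
grasp_force: 19.5
```

In the tool's units: 1.2 cm / 60 = 0.02, 0.57 cm / 60 = 0.0095.

servo_tool([
  [-0.0025, 0, 0, 0],
  [-0.0017, 0, 0.0042, 0],
  [0.001, 0, 0.0095, 0],
  [0.0038, 0, 0.015, 0],
  [0.0072, 0, 0.02, 0],
  [0.0072, 0, 0.02, 0],
])

```text
time: 18.72
ee_pos: [0.5775, 0.2197, 0.0729]
tcp_rot: [-179.9, -0.0, 92.3]
wrist_force: [-8.1, 0.6, 2.4]
opening: 0.0092
grasp_force: 19.8
```

In the tool's units: 2.71 cm / 60 = 0.0452, 2.4 cm / 60 = 0.04.

servo_tool([
  [0.0042, 0, 0.005, 0],
  [0.0078, 0, 0.0095, 0],
  [0.0125, 0.0005, 0.0137, 0],
  [0.0172, 0.0005, 0.0173, 0],
  [0.0225, 0.0008, 0.0207, 0],
  [0.0278, 0.0008, 0.0233, 0],
  [0.0342, 0.0012, 0.0258, 0],
  [0.04, 0.0017, 0.0278, 0],
  [0.0452, 0.0017, 0.029, 0],
  [0.0452, 0.0017, 0.029, 0],
])

```text
time: 19.55
ee_pos: [0.606, 0.221, 0.0918]
tcp_rot: [179.9, -0.1, 92.3]
wrist_force: [-5.6, 0.4, 7.9]
opening: 0.0089
grasp_force: 20.1
```

In the tool's units: 3.3 cm / 60 = 0.055, 3.1 cm / 60 = 0.0517.

servo_tool([
  [0, 0, 0.0017, 0],
  [0.0033, 0, 0.0017, 0],
  [0.01, 0, 0.0017, 0],
  [0.0167, 0.0007, 0.0017, 0],
  [0.0233, 0.0008, 0.0008, 0],
  [0.03, 0.0012, 0, 0],
  [0.035, 0.0013, -0.0017, 0],
  [0.04, 0.0015, -0.0025, 0],
  [0.045, 0.0017, -0.005, 0],
  [0.0483, 0.0018, -0.0067, 0],
  [0.0517, 0.002, -0.0083, 0],
  [0.055, 0.0022, -0.0117, 0],
  [0.055, 0.0022, -0.0117, 0],
], claw=0.81)

```text
time: 20.63
ee_pos: [0.6385, 0.2217, 0.0816]
tcp_rot: [-180.0, 0.0, 92.3]
wrist_force: [0.0, 0.8, -1.3]
opening: 0.0165
grasp_force: 0.0
```

In the tool's units: 0.2 cm / 60 = 0.0033, 0.1 cm / 60 = 0.0017.

servo_tool([
  [0.0017, 0, 0, 0],
  [0.0033, 0, 0, 0],
  [0.0033, 0, 0, 0],
])

```text
time: 20.88
ee_pos: [0.6395, 0.2217, 0.0815]
tcp_rot: [-179.9, 0.0, 92.3]
wrist_force: [-5.1, -0.5, -4.4]
opening: 0.0164
grasp_force: 2.2
```

In the tool's units: 0.2 cm / 60 = 0.0033, 0.1 cm / 60 = 0.0017.

servo_tool([
  [0.0017, 0, 0, 0],
  [0.0033, 0, 0, 0],
  [0.0033, 0, 0, 0],
])

```text
time: 21.13
ee_pos: [0.6402, 0.2217, 0.0812]
tcp_rot: [-179.7, 0.0, 92.3]
wrist_force: [-10.5, -0.0, -1.0]
opening: 0.0161
grasp_force: 5.7
```

The rear limit is reached: the peg is at x≈0.637 as predicted, with the force rising to 10 N. Centre the fingers, retreat upwards and look.

In the tool's units: 15 cm / 60 = 0.25, -0.55 cm / 60 = -0.0092.

servo_tool([
  [-0.005, 0, 0, 0],
  [-0.0092, 0, 0, 0],
  [-0.0092, 0, 0.0083, 0],
  [-0.0092, 0, 0.0333, 0],
  [-0.0092, 0, 0.0833, 0],
  [-0.0092, 0, 0.15, 0],
  [-0.025, -0.0167, 0.2083, 0],
  [-0.0667, -0.0667, 0.2333, 0],
  [-0.1, -0.1167, 0.25, 0],
  [-0.1, -0.1167, 0.25, 0],
  [-0.1, -0.1167, 0.25, 0],
])

```text
time: 22.05
ee_pos: [0.5825, 0.1507, 0.235]
tcp_rot: [179.7, -0.0, 92.2]
wrist_force: [-0.3, -0.4, 0.8]
opening: 0.016
grasp_force: 0.0
```

Run:
```python
from jig import *
o=get_obs();im=camera('wrist');c=camera('scene')
print(o['time'],o['ee_pos'],o['wrist_force'])
json.dump({k:np.array(o[k]).tolist() for k in ('ee_pos','tcp_rot')},open('pics/w8.json','w'))
cv2.imwrite('pics/w8.png',im[:,:,::-1])
a=cv2.resize(im[60:360,130:450,::-1],(480,450),interpolation=cv2.INTER_CUBIC)
d=cv2.resize(c[130:240,260:390,::-1],(320,270),interpolation=cv2.INTER_CUBIC)
out=np.zeros((450,800,3),np.uint8);out[:,:480]=a;out[:270,480:]=d
cv2.imwrite('pics/w8b.png',out)
```

```text
22.05 [0.5825 0.1507 0.235 ] [-0.2695 -0.3924  0.7986]
```

View pics/w8b.png

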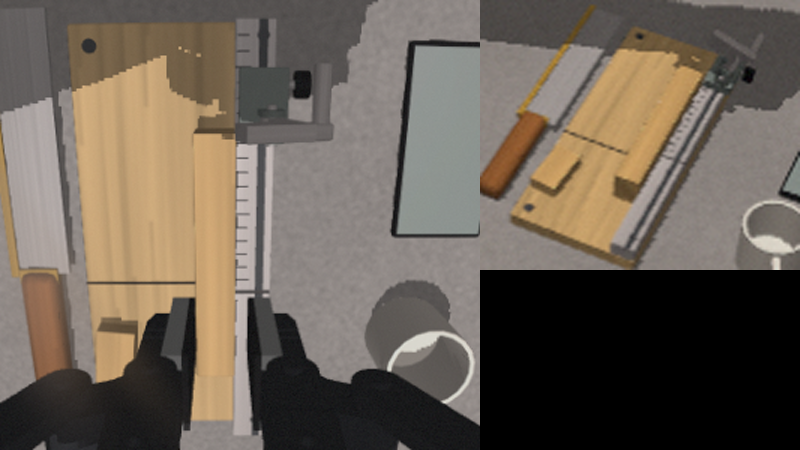

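The stop is up at (285,132)/(323,100), and the strip lies against the fence from (195..235,132) down to y≈420. A numeric check follows.

Run:
```python
from jig import *
W8=extr('wrist',json.load(open('pics/w8.json')))
inv=lambda p:(np.array([[np.cos(v[2]),np.sin(v[2])],[-np.sin(v[2]),np.cos(v[2])]])@(p[:,:2]-v[:2]).T).T
t=lambda l:np.array(l)/1.5+[130,60]
print('strip top corners jig',inv(px2w(W8,t([(195,133),(235.5,133),(234,420),(191,420)]),.054)))
print('fence end corners',inv(px2w(W8,t([(236,20),(275,20)]),.036)))
print('peg',px2w(W8,t([(323,66),(323,125)]),.093),inv(px2w(W8,t([(323,66),(323,125)]),.093)))
print('carriage -y front top',inv(px2w(W8,t([(238,122),(238,68)]),.048)))
```

```text
strip top corners jig [[ 0.0028  0.0896]
 [ 0.0288  0.0896]
 [ 0.0297 -0.13  ]
 [-0.0038 -0.1299]]
fence end corners [[0.0293 0.1599]
 [0.0543 0.1601]]
peg [[0.6379 0.2332 0.093 ]
 [0.6408 0.2012 0.093 ]] [[0.0752 0.1304]
 [0.0769 0.0983]]
carriage -y front top [[0.0306 0.0961]
 [0.0303 0.1299]]
```

```bash
python3 -c "
from workcell import *
print(job_done())"
```

```text
the job is handed in; nothing more can be done
None
```

The strip now lies flat against the fence with its end at the gauge plane. The stop is fully up again, its carriage did not measurably shift, and I handed the job in at about 22 s.

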